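# Right the fallen oil tin in its row

## Robot

A 6-joint arm with a two-finger parallel gripper is mounted at the origin on the work surface. World frame = base frame: x ahead of the robot, y to its left, z up, the work surface at z = 0. Lengths are in m, angles in degrees, forces in N, time in s.
With the tool pointing down it reaches from about 0.4 to 0.825 m from the base axis. Payload 7 kg.
Tool frame: the origin (TCP) lies midway between the tips of the shut fingers; the grasp point (between the pads) lies 19 mm behind it (ctrl.hold_point_z is the distance from the TCP to the grasp point, in m); z points along the fingers, y is the line along which they close (so a half turn about z gives the same grasp; the last joint's range is limited). The gripper opens to 88 mm and grips with 3 to 60 N. Pads are 19 mm wide; open, the fingers measure 130 mm over their backs; the gripper's body (78 mm by 193 mm) begins 47 mm behind the grasp point.
Start: joints at [-60.728, 20.546, 0.682, 0, -70.136, -16.507], TCP at [0.149, -0.658, 0.227] pointing down, gripper open.
Joint ranges: [-176.03, 176.03], [-82.01, 121.73], [-58.28, 71.71], [-173.87, 95.51], [-174.79, -0.11], [-173.66, 173.66]. Speed limits (degrees/s): [136.94, 136.94, 172.46, 180, 180, 180].

## Interface

Orientations are given as [roll, pitch, yaw] about the fixed x, y, z axes, in that order (R = Rz(yaw) Ry(pitch) Rx(roll)).
In Python, from plant import ctrl gives the robot as it stands.
- The arm moves only by the tool apply_moves, never from a script. Its argument "deltas" is a list of rows, each an object with "fingers": the finger opening in mm, from 0 to 87.6; "delta_pos": the shift along the tool's x, y, z in mm, a list of three; "angular": the turn, a rotation vector about the tool's x, y, z in degrees, a list of three. A call has 1 to 10 rows; each row is the pose to reach, as a shift and turn from the pose commanded when the call began, along the tool's axes at that moment; what a row does not reach only later rows make up. A row lasts 1/10 s, in which the tool goes at most 50 mm and 8.59 degrees, less where a joint would pass 70% of its speed; a pose out of reach is approached as far as the arm can. A call with a gripper value outside its range is refused whole. The fingers move at their own pace and stop on an object; the grip force is fixed at half the most. Time passes only in rows, so rows that repeat a pose let the fingers close. It gives the time, the measured TCP pose, the force, the opening and the grip force at its end, in the units of the state.
- ctrl.get_obs(): the state, without advancing time (a new reading comes with each control period).
- ctrl.snapshot(name): name is "scene" or "top"; returns the picture (384x512x3 uint8, red, green, blue); there is no depth.
- ctrl.camera_params(name): a dict with "fx", "fy", "cx", "cy" (pixels), "cam_to_world" (4x4, takes a point from camera to world coordinates). Camera axes: x right, y up, looking along -z (the intrinsics and any distortion apply to the point x, -y, -z); pixel columns grow to the right and rows downward; lengths in m; the calibration is good to about 2 mm. A picture is of the moment at which its call begins. camera_params takes no time and is no camera call.
- ctrl.close_job(): hands the job in; it is judged then, once.
The state is a dict: "clock": time; "joint_pos": joint angles; "qvel": joint speeds; "tau": joint torques, N m; "tool_pos": TCP position; "orientation": TCP orientation; "force": force on the tool from outside, world axes, zero at the start; "moment": the same for the moment, N m; "opening": finger opening in m; "gripper_force": force on a finger pad.
Only numpy, scipy, OpenCV 4.12 (cv2) and the standard library are available. Lean on these libraries where they do the work, as an engineer would, in place of code of your own. Each camera call takes 0.05 s, during which the arm holds its last target. There are 200 camera calls.

## Task

A tin of wood oil has fallen over in the row. Lift it out, put it down on the open bench and let go so that you can take a fresh hold, then stand it upright, cap up, flat in the trough in its gap between the two neighbours, clear of both. Do not knock or shift the other tins or anything else on the bench.

Things in the scene. Friction and masses are not known exactly. Their poses are not given: they have to be found in the camera images.
- tin_fallen_mid (a point): The fallen tin, about 0.38 kg: square metal body 56 x 56 x 130 mm with a paper band, on top a round black cap 28 mm wide, 20 mm tall (150 mm overall). Point: centre of the square body, 65 mm from base and shoulder. z runs from base to cap, x and y are square to the sides. It starts lying on a side along the row, cap towards the row's +y, between tin_left and tin_right.
- lane_floor (a point): The row: a fixed plywood trough on the bench. Point: centre of its inner floor, which is 12 mm above the bench. x = across the row (away from the robot), y = along the row, z up. Inner width 72 mm (across), inner length 440 mm; lips 10 mm thick all round, 8 mm above the inner floor.
- tin_left_mid (a point): Neighbour standing in the row on the +y side of the gap, same tin and same point as the fallen one (z up). About 266 mm centre to centre from tin_right.
- tin_right_mid (a point): Neighbour standing in the row on the -y side of the gap, same tin and same point (z up).
- tin_end_mid (a point): Third standing tin, beyond tin_right at the -y end of the row, same tin and same point (z up).
- tin_fallen: The fallen tin's body; origin at the centre of its base, axes as for tin_fallen_mid.
- lane: The trough's body; origin at the centre of its underside, on the bench (flat, top at z = 0, clear between the trough and the robot), axes as for lane_floor.
- mallet: Bystander: wooden mallet lying on the bench to the robot's left, 260 mm long.
- log_slice: Bystander: slice of log 110 mm across and 30 mm thick, lying flat on the bench to the robot's right; origin at the centre of its underside.
Mind the look-alikes: they are no part of the job. What is shaped like the part that bears tin_right_mid but blue or purple is not meant.

How it is judged (in metres and radians):
On the way:
1. the fallen tin rests on the open bench, out of the trough, and is let go (height (world z) of tin_fallen_mid below 0.072 m and contact force between tin_fallen and lane below 0.1 N and contact force between the fingers and tin_fallen below 0.1 N and linear speed of tin_fallen below 0.03 m/s), for 0.2 s.
At the end, for the whole second after the job is handed in: The tin stands cap up (0.08 rad), flat on the trough floor (5 mm), within 15 mm of its centre line, between tin_left and tin_right, over 60 mm centre to centre from each, at rest and released. Other tins upright (0.08 rad), moved under 25 mm; mallet and log slice under 30 mm (angle between each of tin_fallen_mid, tin_left_mid, tin_right_mid, tin_end_mid's own z axis and vertical below 0.08 rad and z of tin_fallen_mid in the frame of lane_floor between 0.06 and 0.07 m and x of tin_fallen_mid in the frame of lane_floor between -0.015 and 0.015 m and horizontal distance between tin_fallen_mid and tin_left_mid between 0.06 and 0.225 m and horizontal distance between tin_fallen_mid and tin_right_mid between 0.06 and 0.225 m and distance of each of tin_left_mid, tin_right_mid, tin_end_mid from where it was at the start of the episode below 0.025 m and distance of each of mallet, log_slice from where it was at the start of the episode below 0.03 m and linear speed of tin_fallen below 0.02 m/s and angular speed of tin_fallen below 0.2 rad/s and contact force between the fingers and tin_fallen below 0.1 N); the robot touches nothing.
It fails at once if a standing tin is tipped or shifted (over 0.25 rad or 25 mm) (angle between any of tin_left_mid, tin_right_mid, tin_end_mid's own z axis and vertical above 0.25 rad or distance of any of tin_left_mid, tin_right_mid, tin_end_mid from where it was at the start of the episode above 0.025 m).
It fails at once if the mallet or log slice is shifted more than 30 mm (distance of any of mallet, log_slice from where it was at the start of the episode above 0.03 m).
It also fails if it takes over 58 s, if anything falls off the work surface, if the arm or the gripper's body presses on something with over 40 N, if the wrist force passes 120 N, or if a joint passes its speed limit or range.

## Working session

There is one attempt and no reset: what is moved stays moved. The work goes in short steps, Python scripts to look and compute and a tool call to move; the robot and the scene stay as the last step left them, time stands still between calls to the robot, and variables do not carry over. Pictures are saved under pics/ and viewed, at most 10 in all, crops included, and the job is handed in when it is done.

Besides the shell and the picture viewer there is one more tool, called after ">>>" by a JSON object that holds its "op" and its "data". apply_moves: Moves the arm, as the interface text tells. Its arguments: {"type":"object","properties":{"deltas":{"type":"array"}},"required":["deltas"]}

```bash
mkdir -p pics; cat > h.py <<'E'
import numpy as np,cv2
from plant import ctrl
from scipy.spatial.transform import Rotation as R
def snap(n,f):
    im=ctrl.snapshot(n); cv2.imwrite('pics/'+f,im[:,:,::-1]); return im
def ray(n,px):
    c=ctrl.camera_params(n);T=np.array(c['cam_to_world'])
    d=T[:3,:3]@np.array([(px[0]-c['cx'])/c['fx'],-(px[1]-c['cy'])/c['fy'],-1]);return T[:3,3],d
def plane(n,px,z):
    o,d=ray(n,px);return o+d*(z-o[2])/d[2]
def two(p1,p2):
    o1,d1=ray('scene',p1);o2,d2=ray('top',p2)
    A=np.c_[d1,-d2];s=np.linalg.lstsq(A,o2-o1,rcond=None)[0]
    a=o1+s[0]*d1;b=o2+s[1]*d2;return (a+b)/2,np.linalg.norm(a-b)
E
python3 - <<'E'
from h import *
for n in('scene','top'):
    im=snap(n,n+'0.png');c=ctrl.camera_params(n);print({k:np.round(v,3).tolist() if k!='x' else 0 for k,v in c.items() if not isinstance(v,str)})
print(ctrl.get_obs(),ctrl.hold_point_z)
E
```

```text
{'fx': 379.28, 'fy': 379.28, 'cx': 257.181, 'cy': 191.396, 'cam_to_world': [[-0.61, -0.623, 0.489, 1.297], [0.792, -0.484, 0.371, 0.5], [0.006, 0.614, 0.789, 1.191], [0.0, 0.0, 0.0, 1.0]]}
{'fx': 419.31, 'fy': 419.31, 'cx': 257.409, 'cy': 186.6, 'cam_to_world': [[-0.02, 0.997, -0.079, 0.516], [-1.0, -0.02, 0.004, 0.001], [0.002, 0.079, 0.997, 1.342], [0.0, 0.0, 0.0, 1.0]]}
{'clock': 0.1, 'joint_pos': array([-6.07268657e+01,  2.05883369e+01,  6.38503862e-01, -1.73312681e-02,
       -7.01362435e+01, -1.65095572e+01]), 'qvel': array([-0.05246681,  0.03776233,  0.1333255 ,  0.02730199,  0.05229553,
       -0.04160654]), 'tau': array([-2.06312514e-03, -5.84161663e+01,  2.93751776e+01,  7.01551393e+00,
        1.01268434e-02, -6.25587109e-05]), 'tool_pos': array([ 0.14902846, -0.65788795,  0.22570236]), 'orientation': array([ 1.79912842e+02, -8.84144565e-03, -1.67242317e+02]), 'force': array([-0.3073999 , -0.23804708, -0.22568053]), 'moment': array([ 0.03262617, -0.00867587, -0.02061471]), 'gripper_force': 0.0, 'opening': 0.0875226363877883} 0.0188
```

View pics/scene0.png

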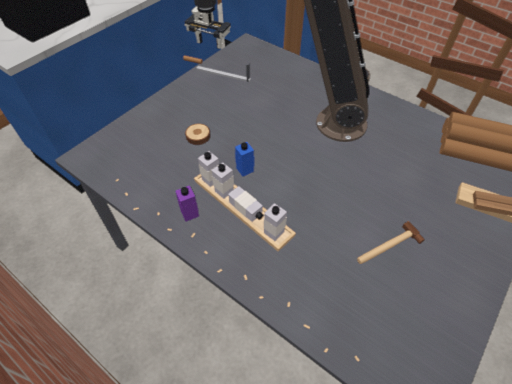

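View pics/top0.png

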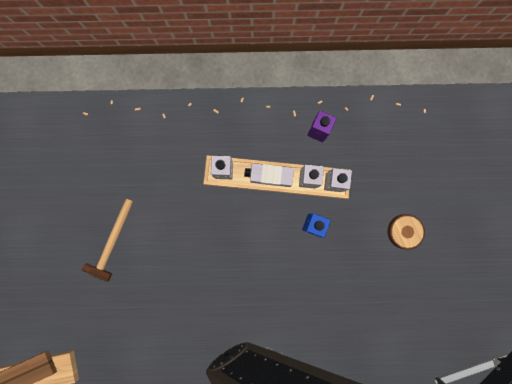

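The scene picture shows the fallen tin at (245,204) between the grey tins at (275,222) (left) and (223,180) (right), with the end tin at (208,168). In the top picture the fallen tin is at (270,175), cap at (248,173).
Could be confused with the part I want: the lying tin (top 270,175), the upright grey tins (221,167), (313,176) and (341,180), the blue tin (318,226) and the purple tin (322,126). I choose the lying grey one and check it in a close crop.

```bash
python3 - <<'E'
import cv2,numpy as np
a=cv2.imread('pics/top0.png')[145:205,195:360];b=cv2.imread('pics/scene0.png')[140:250,180:305]
a=cv2.resize(a,None,fx=4.8,fy=4.8,interpolation=2)[:,:792];b=cv2.resize(b,None,fx=2.8,fy=2.8,interpolation=2)
b=cv2.copyMakeBorder(b,0,0,0,792-b.shape[1],0)
cv2.imwrite('pics/crop.png',np.vstack([a,b])[:600])
E
```

```text
(no output)
```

View pics/crop.png

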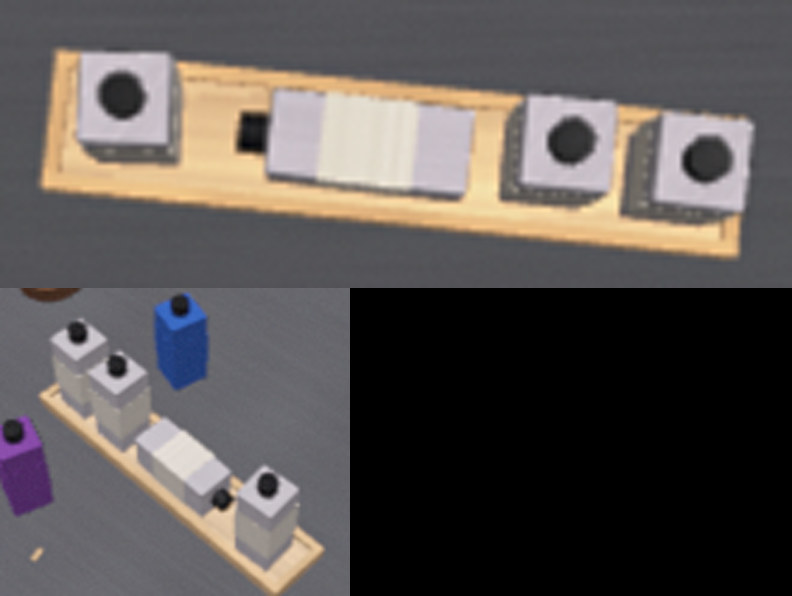

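The crop shows the lying grey tin with its cream band, cap towards the left tin. Its top face corners in the top view are at about (252,163), (294,168), (293,186) and (251,183).

```bash
python3 - <<'E'
from h import *
t=lambda x,y:(195+x/4.8,145+y/4.8); s=lambda x,y:(180+x/2.8,140+(y-288)/2.8)
np.set_printoptions(precision=4,suppress=True)
T=[(275,88),(475,108),(468,196),(267,180)]; S=[(200,490),(138,445),(165,420),(230,468)]
for a,b in zip(T,S): print('fall',*two(s(*b),t(*a)))
for n,a,b in(('L',(122,95),(268,485)),('R',(572,140),(117,366)),('E',(707,158),(78,333))):
    print(n,*two(s(*b),t(*a)),plane('top',t(*a),.182))
P=[plane('top',t(*a),.06+.008)for a in T]; P=np.array(P);print(P,P.mean(0))
ax=P[0]+P[3]-P[1]-P[2];print('axis deg',np.degrees(np.arctan2(ax[1],ax[0])))
Q=np.array([plane('top',t(*a),.02)for a in[(57,48),(752,118),(738,257),(40,188)]]);print(Q,Q.mean(0))
ax=Q[0]+Q[3]-Q[1]-Q[2];print('lane deg',np.degrees(np.arctan2(ax[1],ax[0])),np.linalg.norm(ax)/2)
for n,p in(('blue',(318,226)),('purple',(325,122)),):print(n,plane('top',p,.17))
print('log',plane('top',(407,232),.03),'mallet',plane('top',(97,272),.02),plane('top',(130,202),.02))
E
```

```text
fall [0.6883 0.0116 0.068 ] 0.0014776509125294518
fall [ 0.6728 -0.1134  0.0477] 0.011115653727656714
fall [ 0.6169 -0.1091  0.0493] 0.006634421067596702
fall [0.6308 0.0174 0.0583] 0.00018901519275328594
L [0.6748 0.1039 0.1448] 0.00415804753468197 [0.6709 0.099  0.182 ]
R [ 0.6421 -0.1645  0.145 ] 0.004784666271620688 [ 0.6395 -0.1614  0.182 ]
E [ 0.6296 -0.2447  0.1452] 0.005012894653016487 [ 0.6275 -0.2392  0.182 ]
[[ 0.6887  0.011   0.068 ]
 [ 0.6734 -0.1162  0.068 ]
 [ 0.6172 -0.1102  0.068 ]
 [ 0.63    0.0172  0.068 ]] [ 0.6523 -0.0495  0.068 ]
axis deg 83.71039671420138
[[ 0.7248  0.1553  0.02  ]
 [ 0.6691 -0.3036  0.02  ]
 [ 0.5773 -0.2909  0.02  ]
 [ 0.6319  0.1674  0.02  ]] [ 0.6508 -0.0679  0.02  ]
lane deg 83.14169974764748 0.4618825697901596
blue [ 0.4956 -0.1693  0.17  ]
purple [ 0.789  -0.1984  0.17  ]
log [ 0.4691 -0.4662  0.03  ] mallet [0.3644 0.5006 0.02  ] [0.5801 0.3989 0.02  ]
```

```bash
cat >> h.py <<'E'
def delta(p,tilt=0,yaw=-96.5):
    """tool down at yaw, then tilted about its own y by tilt deg"""
    o=ctrl.get_obs();A=R.from_euler('xyz',o['orientation'],degrees=True)
    B=R.from_euler('z',yaw,degrees=True)*R.from_euler('x',180,degrees=True)*R.from_euler('y',tilt,degrees=True)
    print('dpos',np.round(A.inv().apply(np.array(p)-o['tool_pos'])*1000,1),'rot',np.round((A.inv()*B).as_rotvec(degrees=True),2),
     't',o['clock'],'F',np.round(o['force'],1),'q',np.round(o['joint_pos'],0))
E
python3 -c "
from h import *
delta([.652,-.05,.30])"
```

```text
dpos [-624.8  481.9  -73.7] rot [ 8.000e-02  5.000e-02 -7.074e+01] t 0.1 F [-0.3 -0.2 -0.2] q [-61.  21.   1.  -0. -70. -17.]
```

>>> {"op": "apply_moves", "data": {"deltas": [{"fingers": 87,"delta_pos": [0,0,-50],"angular": [0,0,0]},{"fingers": 87,"delta_pos": [-30,25,-75],"angular": [0,0,-5]},{"fingers": 87,"delta_pos": [-70,55,-75],"angular": [0,0,-10]},{"fingers": 87,"delta_pos": [-110,85,-75],"angular": [0,0,-15]},{"fingers": 87,"delta_pos": [-150,115,-75],"angular": [0,0,-20]},{"fingers": 87,"delta_pos": [-190,145,-75],"angular": [0,0,-25]},{"fingers": 87,"delta_pos": [-230,175,-75],"angular": [0,0,-30]},{"fingers": 87,"delta_pos": [-270,205,-75],"angular": [0,0,-35]},{"fingers": 87,"delta_pos": [-310,237,-75],"angular": [0,0,-40]},{"fingers": 87,"delta_pos": [-350,270,-75],"angular": [0,0,-45]}]}}

```text
clock: 1.1
tool_pos: [0.4297, -0.3182, 0.3015]
orientation: [180.0, 0.0, -122.0]
force: [1.4, -0.5, -0.3]
opening: 0.0867
gripper_force: 0.0
```

```bash
python3 -c "
from h import *
delta([.652,-.05,.30])"
```

```text
dpos [-345.2  -46.2    1.5] rot [ 1.000e-02  1.000e-02 -2.552e+01] t 1.1 F [ 1.4 -0.5 -0.3] q [-16.   5. -10.  -0. -75. -17.]
```

>>> {"op": "apply_moves", "data": {"deltas": [{"fingers": 87,"delta_pos": [-45,-6,0],"angular": [0,0,-4]},{"fingers": 87,"delta_pos": [-90,-12,0],"angular": [0,0,-8]},{"fingers": 87,"delta_pos": [-135,-18,0],"angular": [0,0,-12]},{"fingers": 87,"delta_pos": [-180,-24,0],"angular": [0,0,-16]},{"fingers": 87,"delta_pos": [-225,-30,0],"angular": [0,0,-20]},{"fingers": 87,"delta_pos": [-270,-36,0],"angular": [0,0,-24]},{"fingers": 87,"delta_pos": [-315,-42,0],"angular": [0,0,-25.5]},{"fingers": 87,"delta_pos": [-345,-46,0],"angular": [0,0,-25.5]},{"fingers": 87,"delta_pos": [-345,-46,0],"angular": [0,0,-25.5]}]}}

```text
clock: 2.0
tool_pos: [0.6535, -0.0496, 0.2995]
orientation: [179.9, -0.0, -96.6]
force: [-0.5, 0.4, 0.3]
opening: 0.0867
gripper_force: 0.0
```

```bash
python3 -c "
from h import *
delta([.652,-.05,.032])
a=snap('scene','s1.png')[120:270,150:350];b=snap('top','t1.png')[110:230,180:380]
v=np.vstack([cv2.resize(i,None,fx=3*200/i.shape[1],fy=3*200/i.shape[1],interpolation=2)[:300] for i in(a[60:],b)])
cv2.imwrite('pics/c1.png',v[:600,:,::-1])"
```

```text
dpos [  0.5   0.9 267.5] rot [ 0.13 -0.02 -0.06] t 2.0 F [-0.5  0.4  0.3] q [ 13.  17.   5.  -0. -78. -19.]
```

View pics/c1.png

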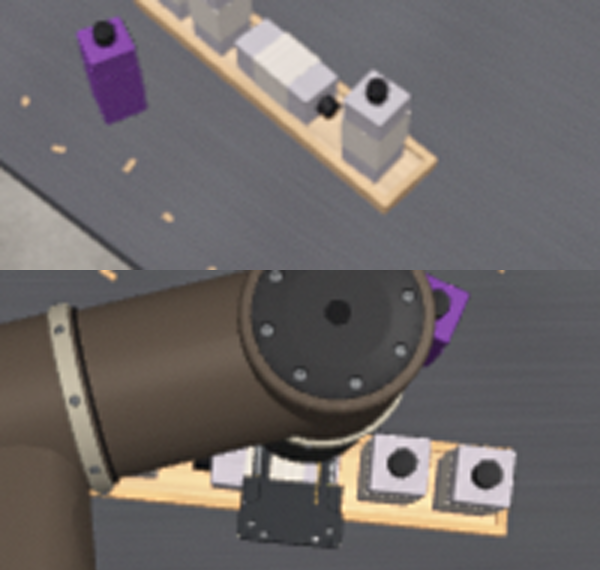

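The crop shows the gripper over the fallen tin, with the neighbours clear on both sides (left tin cap at crop (376,90), right tin cap at (402,463)). I go straight down.

>>> {"op": "apply_moves", "data": {"deltas": [{"fingers": 87,"delta_pos": [0,1,40],"angular": [0,0,0]},{"fingers": 87,"delta_pos": [0,1,80],"angular": [0,0,0]},{"fingers": 87,"delta_pos": [0,1,120],"angular": [0,0,0]},{"fingers": 87,"delta_pos": [0,1,160],"angular": [0,0,0]},{"fingers": 87,"delta_pos": [0,1,195],"angular": [0,0,0]},{"fingers": 87,"delta_pos": [0,1,220],"angular": [0,0,0]},{"fingers": 87,"delta_pos": [0,1,240],"angular": [0,0,0]},{"fingers": 87,"delta_pos": [0,1,255],"angular": [0,0,0]},{"fingers": 87,"delta_pos": [0,1,267],"angular": [0,0,0]},{"fingers": 87,"delta_pos": [0,1,267],"angular": [0,0,0]}]}}

```text
clock: 3.1
tool_pos: [0.6498, -0.0532, 0.0333]
orientation: [179.9, -0.0, -96.8]
force: [-0.9, -0.3, -0.9]
opening: 0.0872
gripper_force: 0.0
```

>>> {"op": "apply_moves", "data": {"deltas": [{"fingers": 70,"delta_pos": [0,0,0],"angular": [0,0,0]},{"fingers": 60,"delta_pos": [0,0,0],"angular": [0,0,0]},{"fingers": 50,"delta_pos": [0,0,0],"angular": [0,0,0]},{"fingers": 40,"delta_pos": [0,0,0],"angular": [0,0,0]},{"fingers": 40,"delta_pos": [0,0,0],"angular": [0,0,0]},{"fingers": 40,"delta_pos": [0,0,0],"angular": [0,0,0]},{"fingers": 40,"delta_pos": [0,0,0],"angular": [0,0,0]}]}}

```text
clock: 3.8
tool_pos: [0.6516, -0.0525, 0.0353]
orientation: [-179.9, 0.0, -96.7]
force: [-0.5, 1.0, 4.6]
opening: 0.0558
gripper_force: 29.9
```

>>> {"op": "apply_moves", "data": {"deltas": [{"fingers": 40,"delta_pos": [0,0,-15],"angular": [0,0,0]},{"fingers": 40,"delta_pos": [0,0,-45],"angular": [0,0,0]},{"fingers": 40,"delta_pos": [0,0,-80],"angular": [0,0,0]},{"fingers": 40,"delta_pos": [0,0,-115],"angular": [0,0,0]},{"fingers": 40,"delta_pos": [0,0,-150],"angular": [0,0,0]},{"fingers": 40,"delta_pos": [0,0,-185],"angular": [0,0,0]},{"fingers": 40,"delta_pos": [0,0,-210],"angular": [0,0,0]},{"fingers": 40,"delta_pos": [-10,30,-210],"angular": [0,0,0]},{"fingers": 40,"delta_pos": [-25,65,-210],"angular": [0,0,0]},{"fingers": 40,"delta_pos": [-45,95,-210],"angular": [0,0,0]}]}}

```text
clock: 4.8
tool_pos: [0.5592, 0.0029, 0.2443]
orientation: [179.9, -0.0, -96.8]
force: [-0.1, 0.7, -2.9]
opening: 0.0559
gripper_force: 29.9
```

>>> {"op": "apply_moves", "data": {"deltas": [{"fingers": 40,"delta_pos": [-15,30,0],"angular": [0,0,0]},{"fingers": 40,"delta_pos": [-30,60,0],"angular": [0,0,0]},{"fingers": 40,"delta_pos": [-45,86,20],"angular": [0,0,0]},{"fingers": 40,"delta_pos": [-45,86,55],"angular": [0,0,0]},{"fingers": 40,"delta_pos": [-45,86,90],"angular": [0,0,0]},{"fingers": 40,"delta_pos": [-45,86,125],"angular": [0,0,0]},{"fingers": 40,"delta_pos": [-45,86,155],"angular": [0,0,0]},{"fingers": 40,"delta_pos": [-45,86,175],"angular": [0,0,0]},{"fingers": 40,"delta_pos": [-45,86,190],"angular": [0,0,0]},{"fingers": 40,"delta_pos": [-45,86,190],"angular": [0,0,0]}]}}

```text
clock: 5.8
tool_pos: [0.4795, 0.0569, 0.0528]
orientation: [179.7, -0.2, -96.8]
force: [-0.6, -0.6, -2.8]
opening: 0.056
gripper_force: 29.9
```

```bash
python3 -c "
from h import *
delta([.48,.06,.0245]);print(ctrl.get_obs()['tool_pos'],ctrl.get_obs()['opening'])
a=snap('scene','s2.png')[95:265,150:380]
cv2.imwrite('pics/c2.png',cv2.resize(a,None,fx=3,fy=3,interpolation=2)[:,:,::-1])"
```

```text
dpos [-3.2 -0.2 28.3] rot [ 0.26 -0.16 -0.27] t 5.8 F [-0.6 -0.6 -2.8] q [ 30.  14. -36.  -0. -41. -37.]
[0.47954537 0.05691635 0.05282388] 0.055962070889595456
```

View pics/c2.png

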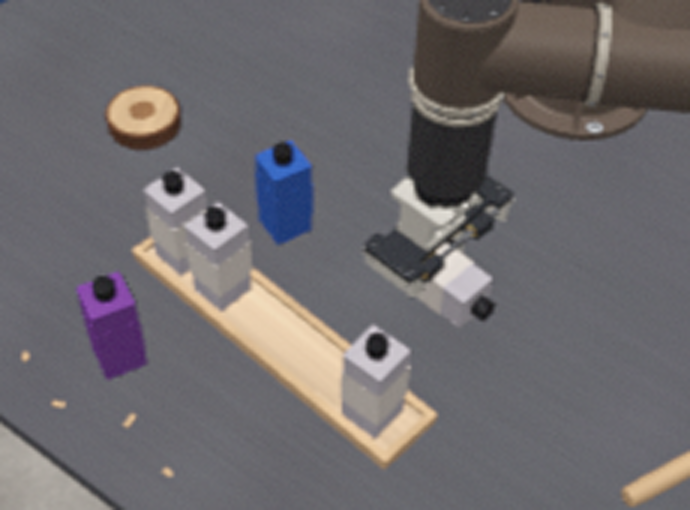

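The tin hangs level above the bench, cap at crop (484,308), and all the other tins are undisturbed. Next I lower it and release.

>>> {"op": "apply_moves", "data": {"deltas": [{"fingers": 40,"delta_pos": [0,0,12],"angular": [0,0,0]},{"fingers": 40,"delta_pos": [0,0,20],"angular": [0,0,0]},{"fingers": 40,"delta_pos": [0,0,25],"angular": [0,0,0]},{"fingers": 40,"delta_pos": [0,0,28],"angular": [0,0,0]},{"fingers": 40,"delta_pos": [0,0,28],"angular": [0,0,0]},{"fingers": 40,"delta_pos": [0,0,28],"angular": [0,0,0]}]}}

```text
clock: 6.45
tool_pos: [0.4819, 0.058, 0.0269]
orientation: [-180.0, 0.0, -96.7]
force: [0.3, 0.4, -2.7]
opening: 0.0555
gripper_force: 29.9
```

>>> {"op": "apply_moves", "data": {"deltas": [{"fingers": 70,"delta_pos": [0,0,0],"angular": [0,0,0]},{"fingers": 87,"delta_pos": [0,0,0],"angular": [0,0,0]},{"fingers": 87,"delta_pos": [0,0,0],"angular": [0,0,0]},{"fingers": 87,"delta_pos": [0,0,0],"angular": [0,0,0]},{"fingers": 87,"delta_pos": [0,0,0],"angular": [0,0,0]}]}}

```text
clock: 6.95
tool_pos: [0.4818, 0.058, 0.0267]
orientation: [-180.0, 0.0, -96.7]
force: [-0.0, 0.0, -0.4]
opening: 0.0856
gripper_force: 0.0
```

>>> {"op": "apply_moves", "data": {"deltas": [{"fingers": 87,"delta_pos": [0,0,-30],"angular": [0,0,0]},{"fingers": 87,"delta_pos": [0,0,-65],"angular": [0,0,0]},{"fingers": 87,"delta_pos": [0,0,-100],"angular": [0,0,0]},{"fingers": 87,"delta_pos": [0,0,-140],"angular": [0,0,0]},{"fingers": 87,"delta_pos": [0,0,-180],"angular": [0,0,0]},{"fingers": 87,"delta_pos": [0,0,-180],"angular": [0,0,0]}]}}

```text
clock: 7.55
tool_pos: [0.4846, 0.0589, 0.2123]
orientation: [-179.5, 0.3, -96.7]
force: [0.4, 0.3, 0.1]
opening: 0.0871
gripper_force: 0.0
```

```bash
python3 -c "
from h import *
delta([.48,.16,.25],-40);delta([.48,.16,.25],40)"
```

```text
dpos [-100.1   16.   -37.4] rot [ -0.55 -39.75   0.  ] t 7.55 F [0.4 0.3 0.1] q [ 30.   3. -24.   0. -63. -37.]
dpos [-100.1   16.   -37.4] rot [-0.42 40.25 -0.35] t 7.55 F [0.4 0.3 0.1] q [ 30.   3. -24.   0. -63. -37.]
```

>>> {"op": "apply_moves", "data": {"deltas": [{"fingers": 87,"delta_pos": [-30,4,-40],"angular": [0,8,0]},{"fingers": 87,"delta_pos": [-60,7,-60],"angular": [0,16,0]},{"fingers": 87,"delta_pos": [-90,11,-60],"angular": [0,24,0]},{"fingers": 87,"delta_pos": [-120,14,-60],"angular": [0,32,0]},{"fingers": 87,"delta_pos": [-150,18,-60],"angular": [0,40,0]},{"fingers": 87,"delta_pos": [-180,21,-60],"angular": [0,48,0]},{"fingers": 87,"delta_pos": [-190,22,-60],"angular": [0,55,0]},{"fingers": 87,"delta_pos": [-190,22,-60],"angular": [0,55,0]},{"fingers": 87,"delta_pos": [-190,22,-60],"angular": [0,55,0]}]}}

```text
clock: 8.45
tool_pos: [0.4819, 0.2498, 0.2643]
orientation: [179.8, -55.2, -96.5]
force: [-0.7, -0.4, 0.3]
opening: 0.0868
gripper_force: 0.0
```

```bash
python3 -c "
from h import *
delta([.48,.2,.15],55);print(ctrl.get_obs()['tool_pos'])
a=snap('scene','s3.png')[80:280,200:440];b=snap('top','t3.png')[100:380,120:400]
a=cv2.resize(a,None,fx=2,fy=2,interpolation=2)[:400];b=cv2.resize(b,(400,400),interpolation=2)
cv2.imwrite('pics/c3.png',np.hstack([a[:,:400],b])[:,:,::-1])"
```

```text
dpos [-65.4  -4.1 106. ] rot [ 0.21 -0.19 -0.  ] t 8.45 F [-0.7 -0.4  0.3] q [  61.   33.   -3.   19. -106.  -71.]
[0.48193976 0.24976807 0.26425418]
```

View pics/c3.png

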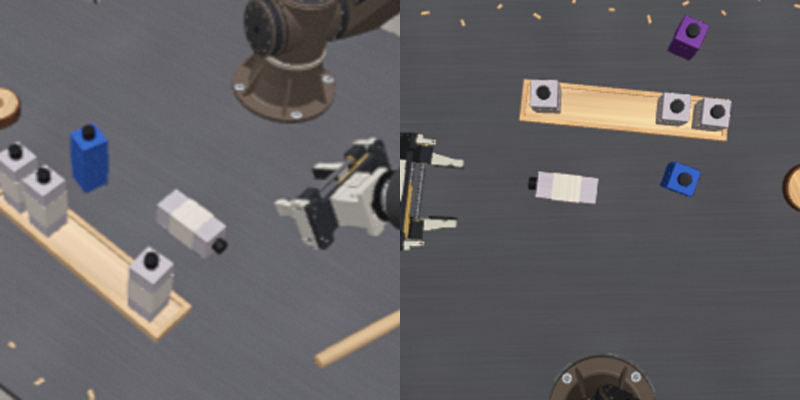

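The tin lies free on the bench; in the top view it is at about (237,231), cap at (213,229). The gripper is tilted on its cap side. I measure it once from above, with height from both views.

```bash
python3 - <<'E'
from h import *
def rect(f,box,thr):
    x0,y0,x1,y1=box;im=cv2.imread('pics/'+f)[y0:y1,x0:x1]
    m=(im.min(2)>thr).astype(np.uint8);cs,_=cv2.findContours(m,0,1);c=max(cs,key=cv2.contourArea)
    r=cv2.minAreaRect(c);return r,cv2.boxPoints(r)+[x0,y0]
r,b=rect('t3.png',(205,205,270,255),125);print(r);P=np.array([plane('top',p,.056) for p in b]);print(P.round(4),P.mean(0))
m=P.mean(0)
im=cv2.imread('pics/t3.png')[200:260,195:225].max(2); ys,xs=np.where(im<35);print('cap',xs.mean()+195,ys.mean()+200,plane('top',(xs.mean()+195,ys.mean()+200),.035))
# scene: band centre on top face ~ crop (192,213) ; height from two views
print(two((200+193/2,80+214/2),(b.mean(0))))
E
```

```text
((31.445125579833984, 25.99390411376953), (42.18484878540039, 19.104656219482422), 6.34019136428833)
[[ 0.4631  0.1307  0.056 ]
 [ 0.5206  0.1236  0.056 ]
 [ 0.5038 -0.0042  0.056 ]
 [ 0.4464  0.0034  0.056 ]] [0.4834798  0.06337469 0.056     ]
cap 212.2 228.07999999999998 [0.49338759 0.13939226 0.035     ]
(array([0.48157663, 0.06640188, 0.05082013]), np.float64(0.006548335257981199))
```

```bash
python3 -c "
from h import *
delta([.4982,.174,.0755],55,-97);delta([.4875,.0925,.018],55,-97)"
```

```text
dpos [-115.   -24.5  169.4] rot [-0.22  0.12  0.12] t 8.55 F [-0.  -0.6  0.3] q [  61.   33.   -3.   19. -106.  -71.]
dpos [-114.7  -23.4  269.7] rot [-0.22  0.12  0.12] t 8.55 F [-0.  -0.6  0.3] q [  61.   33.   -3.   19. -106.  -71.]
```

>>> {"op": "apply_moves", "data": {"deltas": [{"fingers": 87,"delta_pos": [-28,-6,40],"angular": [0,0,0]},{"fingers": 87,"delta_pos": [-56,-12,80],"angular": [0,0,0]},{"fingers": 87,"delta_pos": [-84,-18,120],"angular": [0,0,0]},{"fingers": 87,"delta_pos": [-108,-23,155],"angular": [0,0,0]},{"fingers": 87,"delta_pos": [-115,-24,169],"angular": [0,0,0]},{"fingers": 87,"delta_pos": [-115,-24,169],"angular": [0,0,0]},{"fingers": 87,"delta_pos": [-115,-24,169],"angular": [0,0,0]}]}}

```text
clock: 9.25
tool_pos: [0.4983, 0.1747, 0.0774]
orientation: [-179.8, -54.8, -96.9]
force: [0.4, 0.0, 1.1]
opening: 0.0871
gripper_force: 0.0
```

```bash
python3 -c "
from h import *
print(ctrl.get_obs()['tool_pos'],ctrl.get_obs()['orientation']);delta([.4875,.0925,.018],55,-97)"
```

```text
[0.49828549 0.17469686 0.07736301] [-179.80365989  -54.80143449  -96.93377173]
dpos [ -0.7   1.1 102. ] rot [-0.25  0.2   0.04] t 9.25 F [0.4 0.  1.1] q [ 56.  41. -18.  22. -84. -76.]
```

>>> {"op": "apply_moves", "data": {"deltas": [{"fingers": 87,"delta_pos": [0,1,25],"angular": [0,0,0]},{"fingers": 87,"delta_pos": [0,1,50],"angular": [0,0,0]},{"fingers": 87,"delta_pos": [0,1,75],"angular": [0,0,0]},{"fingers": 87,"delta_pos": [0,1,92],"angular": [0,0,0]},{"fingers": 87,"delta_pos": [0,1,101],"angular": [0,0,0]},{"fingers": 87,"delta_pos": [0,1,101],"angular": [0,0,0]},{"fingers": 87,"delta_pos": [0,1,101],"angular": [0,0,0]}]}}

```text
clock: 9.95
tool_pos: [0.4877, 0.0937, 0.0184]
orientation: [-179.8, -54.9, -96.8]
force: [1.5, 0.9, 0.5]
opening: 0.0871
gripper_force: 0.0
```

>>> {"op": "apply_moves", "data": {"deltas": [{"fingers": 65,"delta_pos": [0,0,0],"angular": [0,0,0]},{"fingers": 50,"delta_pos": [0,0,0],"angular": [0,0,0]},{"fingers": 40,"delta_pos": [0,0,0],"angular": [0,0,0]},{"fingers": 40,"delta_pos": [0,0,0],"angular": [0,0,0]},{"fingers": 40,"delta_pos": [0,0,0],"angular": [0,0,0]},{"fingers": 40,"delta_pos": [0,0,0],"angular": [0,0,0]},{"fingers": 40,"delta_pos": [0,0,0],"angular": [0,0,0]}]}}

```text
clock: 10.65
tool_pos: [0.4868, 0.0925, 0.0175]
orientation: [180.0, -55.0, -96.7]
force: [-0.6, 1.9, 1.5]
opening: 0.056
gripper_force: 29.9
```

```bash
python3 -c "
from h import *
delta([.4875,.15,.25],-35,-97);delta([.4875,.0925,.15],55,-97)"
```

```text
dpos [ 157.6    6.  -180.2] rot [-5.e-02 -9.e+01  3.e-01] t 10.65 F [-0.6  1.9  1.5] q [ 53.  42. -29.  26. -72. -80.]
dpos [108.5  -0.7 -76.1] rot [-0.23  0.    0.16] t 10.65 F [-0.6  1.9  1.5] q [ 53.  42. -29.  26. -72. -80.]
```

>>> {"op": "apply_moves", "data": {"deltas": [{"fingers": 40,"delta_pos": [12,0,-9],"angular": [0,0,0]},{"fingers": 40,"delta_pos": [33,0,-23],"angular": [0,0,0]},{"fingers": 40,"delta_pos": [57,0,-40],"angular": [0,-3,0]},{"fingers": 40,"delta_pos": [82,1,-63],"angular": [0,-8,0]},{"fingers": 40,"delta_pos": [100,2,-85],"angular": [0,-13,0]},{"fingers": 40,"delta_pos": [115,3,-105],"angular": [0,-18,0]},{"fingers": 40,"delta_pos": [128,4,-125],"angular": [0,-23,0]},{"fingers": 40,"delta_pos": [140,5,-145],"angular": [0,-28,0]},{"fingers": 40,"delta_pos": [150,6,-165],"angular": [0,-33,0]},{"fingers": 40,"delta_pos": [158,6,-180],"angular": [0,-38,0]}]}}

```text
clock: 11.65
tool_pos: [0.487, 0.1499, 0.2524]
orientation: [-179.9, -16.7, -96.7]
force: [0.5, 0.2, -4.1]
opening: 0.0562
gripper_force: 29.9
```

>>> {"op": "apply_moves", "data": {"deltas": [{"fingers": 40,"delta_pos": [0,0,0],"angular": [0,-5,0]},{"fingers": 40,"delta_pos": [0,0,0],"angular": [0,-10,0]},{"fingers": 40,"delta_pos": [0,0,0],"angular": [0,-15,0]},{"fingers": 40,"delta_pos": [0,0,0],"angular": [0,-20,0]},{"fingers": 40,"delta_pos": [0,0,0],"angular": [0,-25,0]},{"fingers": 40,"delta_pos": [0,0,0],"angular": [0,-30,0]},{"fingers": 40,"delta_pos": [0,0,0],"angular": [0,-35,0]},{"fingers": 40,"delta_pos": [0,0,0],"angular": [0,-40,0]},{"fingers": 40,"delta_pos": [0,0,0],"angular": [0,-45,0]},{"fingers": 40,"delta_pos": [0,0,0],"angular": [0,-50,0]}]}}

```text
clock: 12.65
tool_pos: [0.4863, 0.1495, 0.2512]
orientation: [-179.9, 33.2, -96.6]
force: [-0.0, 0.4, -3.6]
opening: 0.0559
gripper_force: 29.9
```

```bash
python3 -c "
from h import *
print(ctrl.get_obs()['tool_pos'],ctrl.get_obs()['opening']);delta([.4875,.15,.25],-35,-97)
a=snap('scene','s4.png')[80:280,170:450];b=snap('top','t4.png')[100:380,120:400]
a=cv2.resize(a,None,fx=2,fy=2,interpolation=2)[:400];b=cv2.resize(b,(400,400),interpolation=2)
cv2.imwrite('pics/c4.png',np.hstack([a[:,:400],b])[:,:,::-1])"
```

```text
[0.48632671 0.14953299 0.25121711] 0.05586065642520279
dpos [ 0.2 -1.1  1.3] rot [ 0.14 -1.77  0.33] t 12.65 F [-0.   0.4 -3.6] q [ 13.   2. -14. -34. -66.  -7.]
```

View pics/c4.png

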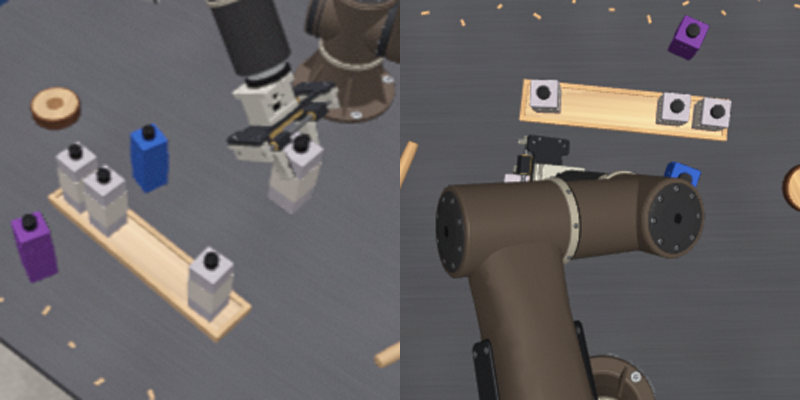

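The tin is nearly upright in the gripper, cap up at scene crop (301,143), and the row is undisturbed. Next I go over the gap and check the tilt there.

```bash
python3 -c "
from h import *
delta([.487,-.004,.25],-35,-97);delta([.659,-.004,.25],-35,-97);delta([.659,-.004,.19],-35,-97)"
```

```text
dpos [125.9 -18.9 -82.6] rot [ 0.18 -1.88  0.02] t 12.75 F [ 0.8 -0.6 -3.6] q [ 13.   2. -14. -34. -66.  -7.]
dpos [ 108.4 -189.7  -71.7] rot [ 0.18 -1.88  0.02] t 12.75 F [ 0.8 -0.6 -3.6] q [ 13.   2. -14. -34. -66.  -7.]
dpos [ 141.1 -189.8  -21.4] rot [ 0.18 -1.88  0.02] t 12.75 F [ 0.8 -0.6 -3.6] q [ 13.   2. -14. -34. -66.  -7.]
```

>>> {"op": "apply_moves", "data": {"deltas": [{"fingers": 40,"delta_pos": [25,-4,-16],"angular": [0,0,0]},{"fingers": 40,"delta_pos": [55,-8,-36],"angular": [0,0,0]},{"fingers": 40,"delta_pos": [85,-13,-56],"angular": [0,-1,0]},{"fingers": 40,"delta_pos": [115,-18,-75],"angular": [0,-1.5,0]},{"fingers": 40,"delta_pos": [125,-40,-82],"angular": [0,-1.9,0]},{"fingers": 40,"delta_pos": [121,-75,-80],"angular": [0,-1.9,0]},{"fingers": 40,"delta_pos": [117,-110,-77],"angular": [0,-1.9,0]},{"fingers": 40,"delta_pos": [112,-150,-74],"angular": [0,-1.9,0]},{"fingers": 40,"delta_pos": [109,-180,-72],"angular": [0,-1.9,0]},{"fingers": 40,"delta_pos": [108,-190,-72],"angular": [0,-1.9,0]}]}}

```text
clock: 13.75
tool_pos: [0.6625, -0.0009, 0.2506]
orientation: [179.8, 34.8, -96.8]
force: [-0.4, -0.4, -3.7]
opening: 0.0558
gripper_force: 30.0
```

```bash
python3 -c "
from h import *
print(ctrl.get_obs()['tool_pos'],ctrl.get_obs()['opening']);delta([.659,-.004,.19],-35,-97)
a=snap('scene','s5.png')[110:260,180:330];b=snap('top','t5.png')[130:210,195:355]
a=cv2.resize(a,(600,600),interpolation=2)
cv2.imwrite('pics/c5.png',a[:,:,::-1])"
```

```text
[ 0.66245855 -0.00094282  0.25059186] 0.05580631935850998
dpos [37.4  2.9 47.8] rot [ 0.3  -0.22  0.2 ] t 13.75 F [-0.4 -0.4 -3.7] q [ -5.  22.  11. -35. -80.   5.]
```

View pics/c5.png

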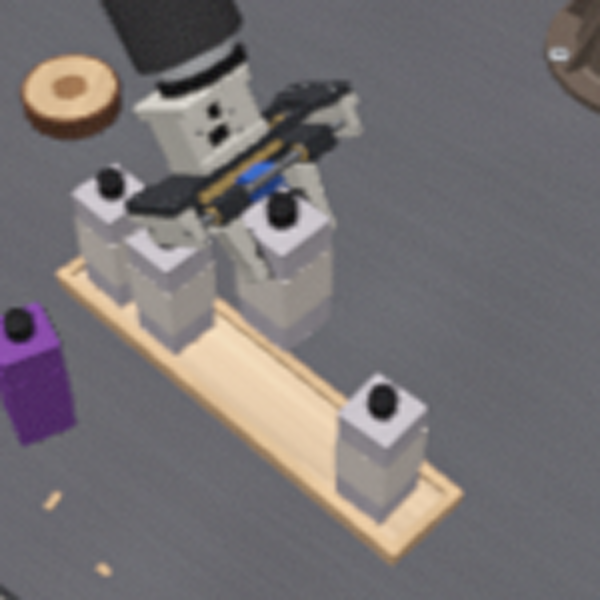

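The held tin looks upright in the picture: its near edge runs (282,262) to (290,345), parallel to those of the standing tins, and the gap below it is free. I lower it.

>>> {"op": "apply_moves", "data": {"deltas": [{"fingers": 40,"delta_pos": [12,3,14],"angular": [0,0,0]},{"fingers": 40,"delta_pos": [25,3,31],"angular": [0,0,0]},{"fingers": 40,"delta_pos": [37,3,48],"angular": [0,0,0]},{"fingers": 40,"delta_pos": [48,3,64],"angular": [0,0,0]},{"fingers": 40,"delta_pos": [57,3,77],"angular": [0,0,0]},{"fingers": 40,"delta_pos": [63,3,86],"angular": [0,0,0]},{"fingers": 40,"delta_pos": [66,3,91],"angular": [0,0,0]},{"fingers": 40,"delta_pos": [66,3,91],"angular": [0,0,0]},{"fingers": 40,"delta_pos": [66,3,91],"angular": [0,0,0]}]}}

```text
clock: 14.75
tool_pos: [0.6581, -0.0035, 0.14]
orientation: [-179.9, 34.9, -96.7]
force: [0.3, 0.0, -1.8]
opening: 0.056
gripper_force: 30.0
```

```bash
python3 -c "
from h import *
print(ctrl.get_obs()['tool_pos'],ctrl.get_obs()['opening']);delta([.659,-.004,.1064],-35,-97)
a=snap('scene','s6.png')[130:250,190:310]
cv2.imwrite('pics/c6.png',cv2.resize(a,(600,600),interpolation=2)[:,:,::-1])"
```

```text
[ 0.6581186  -0.00346355  0.1399553 ] 0.05603634672651878
dpos [19.5 -0.9 27.3] rot [ 0.11 -0.11  0.26] t 14.75 F [ 0.3  0.  -1.8] q [ -6.  27.   4. -37. -71.  13.]
```

View pics/c6.png

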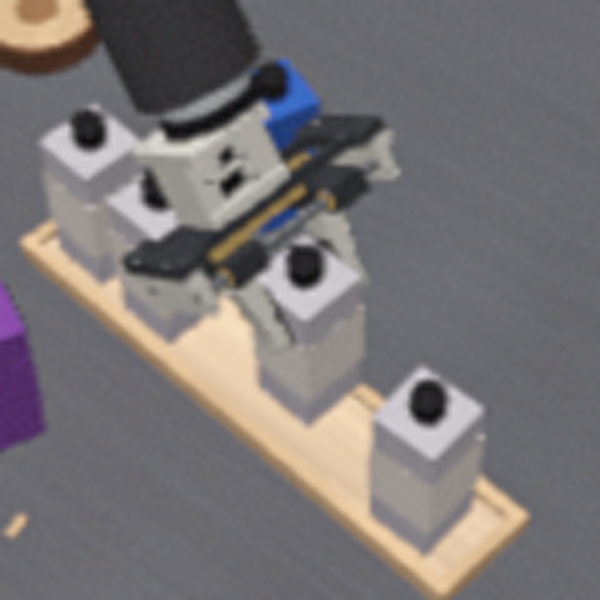

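The tin hangs upright over the trough, between the right tin (hidden cap at crop (155,190)) and the left tin (430,400). It is inside the lips, perhaps 3 mm towards the robot, so I shift it slightly and lower it in small steps.

>>> {"op": "apply_moves", "data": {"deltas": [{"fingers": 40,"delta_pos": [3,-3,4],"angular": [0,0,0]},{"fingers": 40,"delta_pos": [7,-3,10],"angular": [0,0,0]},{"fingers": 40,"delta_pos": [11,-3,16],"angular": [0,0,0]},{"fingers": 40,"delta_pos": [15,-3,21],"angular": [0,0,0]},{"fingers": 40,"delta_pos": [17,-3,24],"angular": [0,0,0]},{"fingers": 40,"delta_pos": [17,-3,24],"angular": [0,0,0]},{"fingers": 40,"delta_pos": [17,-3,24],"angular": [0,0,0]}]}}

```text
clock: 15.5
tool_pos: [0.6607, -0.004, 0.1099]
orientation: [180.0, 34.9, -96.7]
force: [-0.5, -0.2, -2.3]
opening: 0.0562
gripper_force: 30.0
```

>>> {"op": "apply_moves", "data": {"deltas": [{"fingers": 40,"delta_pos": [1,0,1.5],"angular": [0,0,0]},{"fingers": 40,"delta_pos": [2,0,3],"angular": [0,0,0]},{"fingers": 40,"delta_pos": [2,0,3],"angular": [0,0,0]}]}}

```text
clock: 15.8
tool_pos: [0.6605, -0.0038, 0.1062]
orientation: [180.0, 34.9, -96.7]
force: [-0.1, 0.3, -3.2]
opening: 0.0559
gripper_force: 30.0
```

Not touching the floor yet (still −3.2 N of tin weight).

>>> {"op": "apply_moves", "data": {"deltas": [{"fingers": 40,"delta_pos": [0.6,0,0.8],"angular": [0,0,0]},{"fingers": 40,"delta_pos": [1.2,0,1.6],"angular": [0,0,0]},{"fingers": 40,"delta_pos": [1.2,0,1.6],"angular": [0,0,0]}]}}

```text
clock: 16.1
tool_pos: [0.6607, -0.0039, 0.1044]
orientation: [-180.0, 34.9, -96.7]
force: [0.2, 1.1, -3.2]
opening: 0.056
gripper_force: 30.0
```

>>> {"op": "apply_moves", "data": {"deltas": [{"fingers": 40,"delta_pos": [0.6,0,0.8],"angular": [0,0,0]},{"fingers": 40,"delta_pos": [0.6,0,0.8],"angular": [0,0,0]}]}}

```text
clock: 16.3
tool_pos: [0.6607, -0.0039, 0.1044]
orientation: [-179.9, 34.9, -96.7]
force: [-2.2, 1.0, 4.3]
opening: 0.0556
gripper_force: 30.0
```

Floor contact. Releasing and backing off along the tool axis.

>>> {"op": "apply_moves", "data": {"deltas": [{"fingers": 62,"delta_pos": [0,0,0],"angular": [0,0,0]},{"fingers": 74,"delta_pos": [0,0,0],"angular": [0,0,0]},{"fingers": 87,"delta_pos": [0,0,0],"angular": [0,0,0]},{"fingers": 87,"delta_pos": [0,0,0],"angular": [0,0,0]},{"fingers": 87,"delta_pos": [0,0,0],"angular": [0,0,0]}]}}

```text
clock: 16.8
tool_pos: [0.6607, -0.004, 0.1032]
orientation: [180.0, 34.9, -96.7]
force: [0.4, 0.8, 0.7]
opening: 0.0855
gripper_force: 0.0
```

>>> {"op": "apply_moves", "data": {"deltas": [{"fingers": 87,"delta_pos": [7,0,-10],"angular": [0,0,0]},{"fingers": 87,"delta_pos": [14,0,-30],"angular": [0,0,0]},{"fingers": 87,"delta_pos": [0,0,-60],"angular": [0,0,0]},{"fingers": 87,"delta_pos": [-25,0,-90],"angular": [0,0,0]},{"fingers": 87,"delta_pos": [-50,0,-120],"angular": [0,0,0]},{"fingers": 87,"delta_pos": [-75,0,-150],"angular": [0,0,0]},{"fingers": 87,"delta_pos": [-90,0,-175],"angular": [0,0,0]},{"fingers": 87,"delta_pos": [-90,0,-175],"angular": [0,0,0]}]}}

```text
clock: 17.6
tool_pos: [0.659, -0.0317, 0.3044]
orientation: [-179.4, 34.8, -96.4]
force: [0.9, -0.3, -0.1]
opening: 0.0868
gripper_force: 0.0
```

>>> {"op": "apply_moves", "data": {"deltas": [{"fingers": 87,"delta_pos": [0,45,0],"angular": [0,0,0]},{"fingers": 87,"delta_pos": [0,90,0],"angular": [0,0,0]},{"fingers": 87,"delta_pos": [0,135,0],"angular": [0,0,0]},{"fingers": 87,"delta_pos": [0,180,0],"angular": [0,0,0]},{"fingers": 87,"delta_pos": [0,200,0],"angular": [0,0,0]},{"fingers": 87,"delta_pos": [0,200,0],"angular": [0,0,0]}]}}

```text
clock: 18.2
tool_pos: [0.4565, -0.0069, 0.2993]
orientation: [-179.9, 34.9, -96.7]
force: [0.4, -0.1, -0.2]
opening: 0.0868
gripper_force: 0.0
```

```bash
python3 -c "
from h import *
print(ctrl.get_obs()['tool_pos'])
a=snap('scene','s7.png')[130:250,180:310];b=snap('top','t7.png')[135:210,190:360]
a=cv2.resize(a,(390,360),interpolation=2);b=cv2.resize(b,(400,176),interpolation=2);b=cv2.copyMakeBorder(b,0,184,0,0,0)
cv2.imwrite('pics/c7.png',np.hstack([a,b])[:,:,::-1])
for n,p in zip('s0 s7 t0 t7'.split(),[0]*4):
    im=cv2.imread('pics/'+{'s':'scene0.png','t':'top0.png'}[n[0]] if n[1]=='0' else 'pics/'+n+'.png')
    m=((im.max(2)<45)*255).astype(np.uint8); x0,y0,x1,y1=(195,145,290,235) if n[0]=='s' else (205,150,355,190)
    k,l,st,c=cv2.connectedComponentsWithStats(m[y0:y1,x0:x1]);print(n,[(np.round(c[i]+[x0,y0],1).tolist(),int(st[i,4])) for i in range(1,k) if st[i,4]>15])
"
```

```text
[ 0.45651151 -0.00689177  0.29931581]
s0 [([243.8, 146.5], 18), ([207.2, 155.6], 25), ([221.3, 167.7], 26), ([275.0, 210.0], 31), ([259.2, 215.4], 17)]
s7 [([243.8, 146.5], 18), ([207.2, 155.6], 26), ([221.2, 167.6], 25), ([250.4, 190.3], 28), ([275.0, 210.0], 31)]
t0 [([219.5, 164.5], 37), ([247.3, 172.2], 31)]
t7 [([219.0, 164.6], 22)]
```

View pics/c7.png

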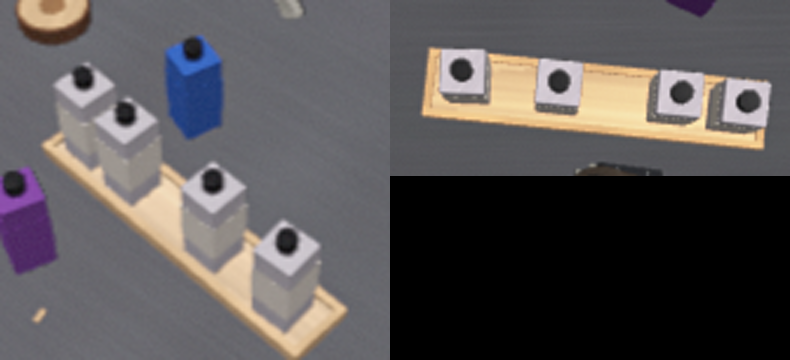

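The tin stands cap up in its gap: scene cap at (250,190), on the line between the neighbours' caps, which have not moved. It is clear of both, and the arm touches nothing.

```bash
python3 -c "
from plant import ctrl
print(ctrl.close_job())"
```

```text
the job is handed in; nothing more can be done
None
```

I put the fallen tin down on the open bench and let go, then regrasped it and stood it cap up in its gap, clear of both neighbours. The last pictures show the other tins where they were, and the job is handed in at about 18 s; no verdict came back.

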